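Hang the red-gripped dipper on the kitchen rail

ROBOT

A 6-joint arm with a two-finger parallel gripper is mounted at the origin on the work surface. World frame = base frame: x ahead of the robot, y to its left, z up, the work surface at z = 0. Lengths are in m, angles in rad, forces in N, time in s.
With the tool pointing down it reaches from about 0.35 to 0.775 m from the base axis. Payload 7.3 kg.
Tool frame: the origin (TCP) lies at the very end of the fingers, on their centre line; the grasp point (between the pads) lies 19 mm behind it; z points along the fingers, y is the line along which they close (so a half turn about z gives the same grasp; the last joint's range is limited). The gripper opens to 92 mm and grips with 3 to 60 N. Pads are 19 mm wide; open, the fingers measure 130 mm over their backs; the gripper's body (75 mm by 190 mm) begins 47 mm behind the grasp point.
Start: joints at [-1.457, 0.342, 1.524, -0, 1.275, -0.146], TCP at [0.135, -0.507, 0.227] pointing down, gripper open.
Joint ranges: [-2.53, 2.53], [-0.77, 2.02], [0.04, 2.7], [-1, 4.14], [0.28, 2.66], [-3.11, 3.11]. Speed limits (rad/s): [2.57, 2.57, 3.14, 3.14, 3.14, 3.14].

INTERFACE

Orientations are given as [roll, pitch, yaw] about the fixed x, y, z axes, in that order (R = Rz(yaw) Ry(pitch) Rx(roll)).
In Python, from cell import robot, read_camera, get_calibration gives the robot as it stands. The module is installed in compiled form; this text tells all that it offers.
- The arm moves only by the tool send_rows, never from a script. Its argument "plan" is a list of rows, each a list of 2 entries, a list of its own where there are three numbers: the shift along the tool's x, y, z as a fraction of full scale, then the turn, a rotation vector about the tool's x, y, z as a fraction of full scale. A call has exactly 10 rows; each row shifts and turns the commanded pose from where the row before left it, along the tool's axes as they then stand; what a row does not reach is not made up. Full scale, the value 1, is 0.025 m for a shift and 90 degrees for a turn. A row lasts 1/8 s, in which the tool goes at most 62.5 mm and 10.7 degrees, less where a joint would pass 70% of its speed; a pose out of reach is approached as far as the arm can. A call with a number of a shift or a turn outside -1 to 1 is refused whole. A call with a gripper value outside its range is refused whole. "gripper" is the opening, from -1 (shut) to 1 (fully open), so that 0 is half open, set as the call begins (left out, the last holds). The fingers move at their own pace and stop on an object; "force" is the grip in N (left out, the last holds). Time passes only in rows, so rows that do not move let the fingers close, or fill a call up. It gives the time, the measured TCP pose, the force, the opening and the grip force at its end, in the units of the state.
- robot.observe(): the state, without advancing time (a new reading comes with each control period).
- read_camera(name): name is "scene" or "top" or "wrist"; returns (picture, depth): 400x640x3 uint8, blue, green, red; 400x640 float32, m along the optical axis (not along the pixel's ray), 0 where there is no reading.
- get_calibration(name): a dict with "intrinsics" (3x3 intrinsics, pixels), "rvec" (rotation vector, rad) and "tvec" (3), from world to camera coordinates, as OpenCV has them. Camera axes: x right, y down, z forward; pixel columns grow to the right and rows downward; lengths in m; the calibration is good to about 2 mm. A picture is of the moment at which its call begins: read the wrist's pose just before it. get_calibration takes no time and is no camera call; for the wrist camera it gives the pose at the moment of the call.
- robot.hand_in(): hands the job in; it is judged then, once.
The state is a dict: "time": time; "qpos": joint angles; "qvel": joint speeds; "joint_efforts": joint torques, N m; "tool_pos": TCP position; "tool_rot": TCP orientation; "contact_force": force on the tool from outside, world axes, zero at the start; "torque": the same for the moment, N m; "opening": finger opening in m; "grip_force": force on a finger pad.
Only numpy, scipy, OpenCV 4.12 (cv2) and the standard library are available. Lean on these libraries where they do the work, as an engineer would, in place of code of your own. Each camera call takes 0.05 s, during which the arm holds its last target. There are 200 camera calls.

TASK

Hang the steel dipper with the red grip on the red sleeve of the utensil rail, its hook over the bar. Let the hook come to rest on the sleeve before you let go, then release it gently, so that the weight of the off-centre cup neither swings it wildly nor pulls it off, and leave it hanging still. Leave the dipper with the green grip standing where it is.

Things in the scene. Friction and masses are not known exactly. Their poses are not given: they have to be found in the camera images.
- dipper_grip (a point): centre of the dipper's red grip: upright block 20 x 20 mm (x, y), 46 mm high, on top of the hook; pinch it from above. The dipper (0.16 kg, 236 mm tall) stands on its open steel cup, 66 mm across, 48 mm high, whose axis is 53 mm from here in -x, underside 213 mm below. x: from cup to hook lip; y: along the hook's tunnel; z up. Let go, it hangs leaning: its foot swings some 20 degrees in under the bar
- dipper_hook (a point): middle of that dipper's hook, where the sleeve's centre line comes to lie, 38 mm straight below dipper_grip, same axes. Flat steel 20 mm wide (y). Mouth 34 mm wide (x), open at the bottom and along y, to be lowered over the bar; its roof is a steep inverted V, peak 12 mm above this point; on the -x side the handle, running down to the cup; on the +x side a lip, 4 mm thick, ending 26 mm below this point
- sleeve_mid (a point): middle of the red silicone sleeve on the rail's bar, on its centre line, 225 mm above the table: fixed tube 12 mm thick, 80 mm long; a swing on it dies away in 2 s. y along the bar, z up, x square to it, away from the robot. Bar 400 mm long, posts at its ends (tops 30 mm above it). Three places 120 mm apart: a skimmer and a turner, 75 mm wide, reaching 11 mm above the bar, hang in the other two; below the sleeve is free
- other_grip (a point): centre of the green grip of the other dipper, same shape and size, standing on the table; to be left alone
Not all that is in view belongs to the job. What is shaped like the part that bears dipper_grip but blue is not meant.

How it is judged:
On the way:
1. the sleeve is inside the hook and the hook rests on it (or is within 6 mm of fully down) while the dipper is still held (contact force between dipper and the fingers above 0.5 N and z of dipper_hook in the frame of sleeve_mid between -0.014 and 0.018 m and x of dipper_hook in the frame of sleeve_mid between -0.018 and 0.018 m and y of dipper_hook in the frame of sleeve_mid between -0.04 and 0.04 m and (contact force between dipper and sleeve above 0.2 N or z of dipper_hook in the frame of sleeve_mid below 0.006 m)), for 0.1 s.
At the end, for the whole second after the job is handed in: the red-gripped dipper hangs by its hook on the red sleeve (hook's middle within 40 mm of the sleeve's middle along the bar, the sleeve inside the hook and bearing the weight), leaning less than 40 degrees, released and at rest; the green-gripped dipper is within 30 mm of where it stood (z of dipper_hook in the frame of sleeve_mid between -0.014 and 0.018 m and x of dipper_hook in the frame of sleeve_mid between -0.018 and 0.018 m and y of dipper_hook in the frame of sleeve_mid between -0.04 and 0.04 m and angle between dipper_hook's own z axis and vertical below 0.7 rad and contact force between dipper and sleeve above 0.3 N and linear speed of dipper below 0.03 m/s and angular speed of dipper below 0.3 rad/s and distance of other_grip from where it was at the start of the episode below 0.03 m); the robot touches nothing.
It fails at once if the green-gripped dipper is moved 30 mm or more (distance of other_grip from where it was at the start of the episode above 0.03 m).
It fails at once if the red-gripped dipper is tipped over, or swings, to more than 50 degrees from upright (angle between dipper_hook's own z axis and vertical above 0.9 rad).
It fails at once if the dipper is slammed or pressed on the sleeve with over 40 N (contact force between dipper and sleeve above 40 N).
It also fails if it takes over 54 s, if anything falls off the work surface, if the arm or the gripper's body presses on something with over 40 N, if the wrist force passes 120 N, or if a joint passes its speed limit or range.

## Working session

There is one attempt and no reset: what is moved stays moved. The work goes in short steps, Python scripts to look and compute and a tool call to move; the robot and the scene stay as the last step left them, time stands still between calls to the robot, and variables do not carry over. Pictures are saved under pics/ and viewed, at most 10 in all, crops included, and the job is handed in when it is done.

Besides the shell and the picture viewer there is one more tool, called after ">>>" as a command line: name --argument value ..., lists and objects as JSON in quotes. send_rows: Moves the arm, as the interface text tells. Shift numbers are shares of 0.025 m and turn numbers shares of 90 degrees, none past 1 either way. Its arguments: {"type":"object","properties":{"plan":{"type":"array"},"gripper":{"type":"number"},"force":{"type":"number"}},"required":["plan"]}

```bash
mkdir -p pics; cat > h.py <<'E'
import numpy as np, cv2
from cell import robot, read_camera, get_calibration
def grab(n):
    c=get_calibration(n); im,d=read_camera(n); R=cv2.Rodrigues(np.array(c['rvec'],float))[0]
    return im,d,np.array(c['intrinsics']),R,np.array(c['tvec'],float).ravel()
def pts(d,K,R,t):
    v,u=np.mgrid[:d.shape[0],:d.shape[1]]
    P=np.stack([(u-K[0,2])/K[0,0]*d,(v-K[1,2])/K[1,1]*d,d],-1)
    return (P-t)@R
def masks(im):
    h=cv2.cvtColor(im,cv2.COLOR_BGR2HSV); H,S,V=h[...,0],h[...,1],h[...,2]
    s=(S>120)&(V>50)
    return {'red':s&((H<8)|(H>172)),'green':s&(H>40)&(H<85),'blue':s&(H>95)&(H<130)}
def report(n,save=None):
    im,d,K,R,t=grab(n)
    if save: cv2.imwrite('pics/'+save,im)
    P=pts(d,K,R,t)
    for c,m in masks(im).items():
        k,l,st,ce=cv2.connectedComponentsWithStats(m.astype(np.uint8))
        for i in range(1,k):
            if st[i,4]<40: continue
            q=P[(l==i)&(d>0)]
            if len(q)<10: continue
            print(n,c,st[i],'lo',np.percentile(q,3,0).round(3),'hi',np.percentile(q,97,0).round(3),'med',np.median(q,0).round(3))
E
python3 - <<'E'
from h import *
report('scene','s1.png'); report('top','t1.png')
print(robot.observe())
E
```

```text
scene red [400  97   9  16 101] lo [0.225 0.389 0.196] hi [0.241 0.406 0.236] med [0.235 0.396 0.22 ]
scene red [375 114   9  17 116] lo [0.284 0.286 0.196] hi [0.3   0.304 0.236] med [0.294 0.292 0.221]
scene red [444 131  11   6  56] lo [ 0.127  0.635 -0.003] hi [0.16  0.667 0.003] med [ 0.143  0.65  -0.   ]
scene red [391 147  21  18 211] lo [ 0.177  0.288 -0.002] hi [0.452 0.435 0.236] med [0.443 0.298 0.211]
scene red [270 197  29  16 146] lo [ 0.315 -0.03   0.025] hi [0.346 0.048 0.032] med [0.331 0.008 0.028]
scene red [ 44 202  16  10 112] lo [ 0.087 -0.642 -0.002] hi [ 0.122 -0.606  0.003] med [ 0.105 -0.623  0.001]
scene red [543 214  24  18 323] lo [0.642 0.593 0.088] hi [0.686 0.639 0.102] med [0.665 0.612 0.099]
scene red [355 216  37  11 169] lo [0.623 0.094 0.225] hi [0.632 0.166 0.232] med [0.628 0.129 0.23 ]
scene red [126 230  16  11 134] lo [ 0.274 -0.418 -0.002] hi [ 0.308 -0.385  0.004] med [ 0.292 -0.401  0.001]
scene red [ 444  253  111  108 8850] lo [0.706 0.261 0.003] hi [0.899 0.455 0.119] med [0.799 0.382 0.049]
scene red [111 319  20  17 247] lo [ 0.547 -0
[... 5343 characters left out ...]
': 0.1, 'qpos': array([-1.45702315e+00,  3.42672381e-01,  1.52491522e+00, -6.41501717e-06,
        1.27539951e+00, -1.46010458e-01]), 'qvel': array([-1.40845627e-03, -7.45771126e-04, -1.73000326e-03,  6.26643458e-05,
        9.63683449e-04, -4.75218785e-04]), 'joint_efforts': array([ 9.60224606e-04, -4.32003200e+01, -2.44694102e+01,  7.17705977e-02,
        5.26014436e-02, -4.18698096e-05]), 'tool_pos': array([ 0.13483043, -0.50701802,  0.22610661]), 'tool_rot': array([-3.14021214e+00, -1.96813779e-04,  2.59785369e-01]), 'contact_force': array([-0.28190532, -0.10958423, -0.41072971]), 'torque': array([ 0.02669514, -0.09612699, -0.06312638]), 'grip_force': 0.0, 'opening': 0.09195762059665166}
```

```bash
python3 -c "
import cv2
a=cv2.imread('pics/t1.png')[100:320,130:500]; b=cv2.imread('pics/s1.png')[80:280,300:500]
cv2.imwrite('pics/t1c.png',cv2.resize(a,None,fx=2.1,fy=2.1,interpolation=2)); cv2.imwrite('pics/s1c.png',cv2.resize(b,None,fx=3,fy=3,interpolation=2))"
```

```text
(no output)
```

View pics/t1c.png

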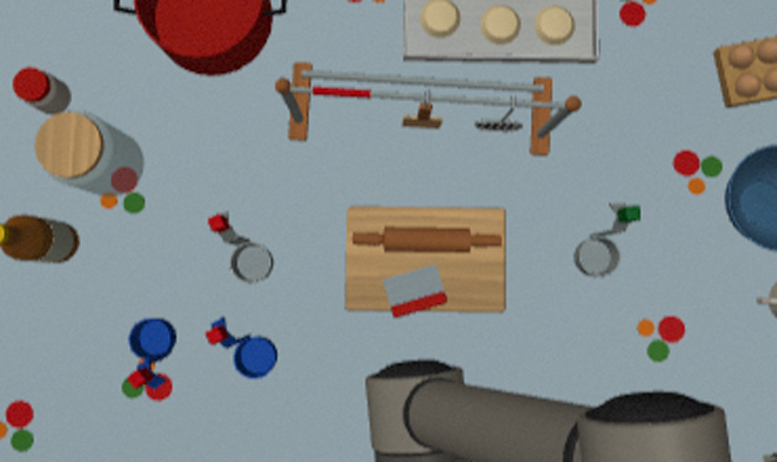

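View pics/s1c.png

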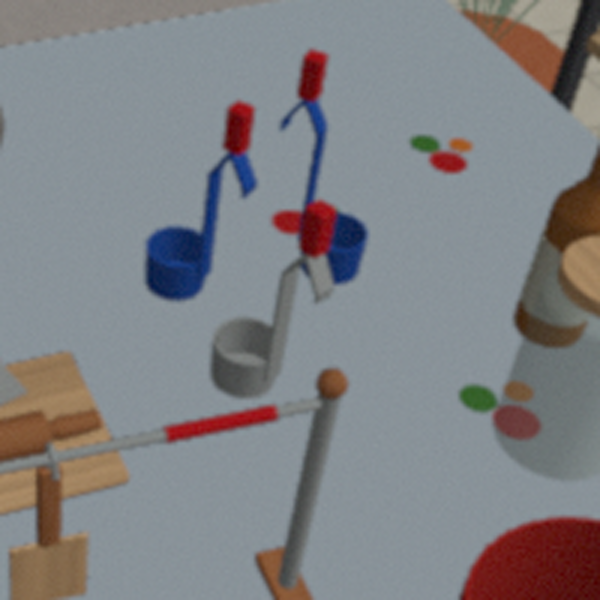

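The crops show the steel red-grip dipper at full top-image px ≈ (233,206), with its cup at (250,225). The red sleeve is at (292,143) near the left post, and two blue dippers with red grips are decoys. Next I measure the cup, grip and bar precisely.

```bash
python3 - <<'E'
from h import *
for n in('top','scene'):
    im,d,K,R,t=grab(n); P=pts(d,K,R,t); m=masks(im); ok=d>0
    X,Y,Z=P[...,0],P[...,1],P[...,2]
    near=ok&(abs(X-.42)<.11)&(abs(Y-.28)<.11)
    g=m['red']&near&(X>.4)&(Z>.18)
    tp=g&(Z>.226)
    # grip: rays of the mask's hull onto the top plane -> min-area rect
    v,u=np.nonzero(tp); print(n,'grip top depth',P[tp].mean(0).round(4),'rect',cv2.minAreaRect((P[tp][:,:2]*1000).astype(np.float32)))
    print(' grip all',P[g].min(0).round(3),P[g].max(0).round(3))
    c=near&(Z>.036)&(Z<.056)&(X<.47); q=P[c][:,:2]
    print(' cup rim circle',cv2.minEnclosingCircle((q*1000).astype(np.float32)),len(q), q.min(0).round(3),q.max(0).round(3))
    # bar
    b=ok&(abs(X-.61)<.05)&(Y>-.22)&(Y<.2)&(abs(Z-.229)<.006); q=P[b][:,:2]*1000
    print(' bar',cv2.fitLine(q.astype(np.float32),cv2.DIST_HUBER,0,.01,.01).ravel().round(4),len(q))
    s=m['red']&ok&(abs(X-.625)<.03)&(abs(Y-.13)<.07)&(Z>.2); q=P[s]
    print(' sleeve mean',q.mean(0).round(4),q.min(0).round(3),q.max(0).round(3),cv2.fitLine((q[:,:2]*1000).astype(np.float32),cv2.DIST_HUBER,0,.01,.01).ravel().round(4))
    # rays of the sleeve mask onto plane z=.228
    v,u=np.nonzero(s); r=np.stack([(u-K[0,2])/K[0,0],(v-K[1,2])/K[1,1],np.ones(len(u))],-1)@R; C=-R.T@t
    p=C+r*((.227-C[2])/r[:,2])[:,None]; print(' sleeve ray',p.mean(0).round(4),p.min(0).round(3),p.max(0).round(3))
E
```

```text
top grip top depth [0.4404 0.298  0.2358] rect ((440.6149597167969, 298.3936462402344), (18.866859436035156, 19.25080680847168), 15.738842010498047)
 grip all [0.43  0.287 0.184] [0.451 0.309 0.242]
 cup rim circle ((395.29791259765625, 279.48822021484375), 34.54498291015625) 73 [0.363 0.248] [0.43  0.312]
 bar [5.000000e-02 9.987000e-01 6.199605e+02 1.581780e+01] 398
 sleeve mean [0.6244 0.1317 0.23  ] [0.62  0.094 0.224] [0.629 0.17  0.236] [3.990000e-02 9.992000e-01 6.244504e+02 1.317329e+02]
 sleeve ray [0.6251 0.1319 0.227 ] [0.621 0.094 0.227] [0.63  0.17  0.227]
scene grip top depth [0.4442 0.2964 0.2333] rect ((442.9372863769531, 297.33685302734375), (17.72233772277832, 17.766361236572266), 23.707910537719727)
 grip all [0.431 0.286 0.192] [0.453 0.308 0.237]
 cup rim circle ((393.3291320800781, 279.5272521972656), 36.4247932434082) 163 [0.357 0.246] [0.429 0.31 ]
 bar [4.990000e-02 9.988000e-01 6.209734e+02 1.666200e+00] 865
 sleeve mean [0.6278 0.1304 0.229 ] [0.621 0.091 0.224] [0.633 0.17  0.234] [4.120000e-02 9.991000e-01 6.280481e+02 1.306451e+02]
 sleeve ray [0.6262 0.1313 0.227 ] [0.619 0.092 0.227] [0.634 0.171 0.227]
```

>>> send_rows --plan '[[[0.6, -0.3, -1], [0, 0, 0]], [[1, -0.56, -1], [0, 0, 0]], [[1, -0.56, -1], [0, 0, 0]], [[1, -0.56, -1], [0, 0, 0]], [[1, -0.56, 0], [0, 0, 0]], [[1, -0.56, 0], [0, 0, 0]], [[1, -0.56, 0], [0, 0, 0]], [[1, -0.56, 0], [0, 0, 0]], [[1, -0.56, 0], [0, 0, 0]], [[1, -0.56, 0], [0, 0, 0]]]' --gripper 1 --force 30

```text
time: 1.45
tool_pos: [0.3331, -0.3159, 0.3266]
tool_rot: [-3.141, 0.0, 0.26]
contact_force: [-1.0, -0.5, -0.7]
opening: 0.0916
grip_force: 0.0
```

>>> send_rows --plan '[[[0.5, -1, 0], [0, 0, 0]], [[0.5, -1, 0], [0, 0, 0]], [[0.5, -1, 0], [0, 0, 0]], [[0.5, -1, 0], [0, 0, 0]], [[0.5, -1, 0], [0, 0, 0]], [[0.5, -1, 0], [0, 0, 0]], [[0.5, -1, 0], [0, 0, 0]], [[0.5, -1, 0], [0, 0, 0]], [[0.5, -1, 0], [0, 0, 0]], [[0.5, -1, 0], [0, 0, 0]]]'

```text
time: 2.7
tool_pos: [0.3891, -0.0421, 0.3266]
tool_rot: [3.142, 0.0, 0.26]
contact_force: [0.3, 0.2, -1.1]
opening: 0.0921
grip_force: 0.0
```

>>> send_rows --plan '[[[0.5, -1, 0], [0, 0, 0]], [[0.5, -1, 0], [0, 0, 0]], [[0.5, -1, 0], [0, 0, 0]], [[0.5, -1, 0], [0, 0, 0]], [[0.5, -1, 0], [0, 0, 0]], [[0.5, -1, 0], [0, 0, 0]], [[0.5, -1, 0], [0, 0, 0]], [[0.5, -1, 0], [0, 0, 0]], [[0.4, -1, 0], [0, 0, 0]], [[0.4, -1, 0], [0, 0, 0]]]'

```text
time: 3.95
tool_pos: [0.4408, 0.2303, 0.3265]
tool_rot: [3.141, 0.0, 0.26]
contact_force: [-0.1, 0.6, 0.0]
opening: 0.0919
grip_force: 0.0
```

>>> send_rows --plan '[[[0, 0, 0], [0, 0, -0.11]], [[0, 0, 0], [0, 0, -0.11]], [[0, 0, 0], [0, 0, -0.11]], [[0, 0, 0], [0, 0, -0.11]], [[0, 0, 0], [0, 0, -0.11]], [[0, 0, 0], [0, 0, -0.11]], [[0, 0, 0], [0, 0, -0.11]], [[0, 0, 0], [0, 0, -0.11]], [[0, 0, 0], [0, 0, -0.11]], [[0, 0, 0], [0, 0, -0.07]]]'

```text
time: 5.2
tool_pos: [0.4407, 0.2294, 0.3265]
tool_rot: [-3.141, 0.0, 1.929]
contact_force: [-0.8, 0.1, 0.2]
opening: 0.0918
grip_force: 0.0
```

Yaw is now 110.5°. Next a look with the wrist camera.

```bash
python3 - <<'E'
from h import *
im,d,K,R,t=grab('wrist'); cv2.imwrite('pics/w1.png',im); P=pts(d,K,R,t); Z=P[...,2]; ok=d>0
r=masks(im)['red']&ok&(Z>.18)
for i in range(1): 
    q=P[r&(Z>.229)]; print(len(q),q.mean(0).round(4) if len(q) else 0)
    if len(q): print(cv2.minAreaRect((q[:,:2]*1000).astype(np.float32)))
near=ok&(abs(P[...,0]-.40)<.07)&(abs(P[...,1]-.28)<.07)&(Z>.042)&(Z<.052)
q=P[near][:,:2]; print(len(q),cv2.minEnclosingCircle((q*1000).astype(np.float32)) if len(q) else 0)
E
```

```text
1862 [0.3532 0.2969 0.2366]
((362.3582763671875, 262.6668701171875), (176.35577392578125, 91.96745300292969), 1.0764930248260498)
487 ((389.20599365234375, 278.6639709472656), 32.83182907104492)
```

View pics/w1.png

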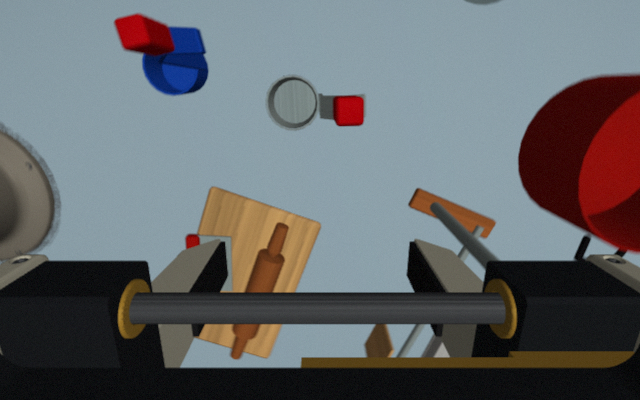

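The wrist view shows the red grip at px (349,110), nearly square to the fingers, and the cup at (292,101).

```bash
python3 - <<'E'
from h import *
im,d,K,R,t=grab('wrist'); P=pts(d,K,R,t); Z=P[...,2]
r=masks(im)['red']&(d>0)&(Z>.18); r[:,:320]=0; r[:,400:]=0; r[140:]=0
q=P[r&(Z>.231)]; print(len(q),q.mean(0).round(4),cv2.minAreaRect((q[:,:2]*1000).astype(np.float32)))
s=robot.observe(); c=np.array(cv2.minAreaRect((q[:,:2]*1000).astype(np.float32))[0])/1000
dl=c-s['tool_pos'][:2]; y=s['tool_rot'][2]
print('tool x,y mm',1000*(dl@[np.cos(y),np.sin(y)]),1000*(dl@[np.sin(y),-np.cos(y)]),s['tool_pos'])
n=(d>0)&(abs(P[...,0]-.40)<.06)&(abs(P[...,1]-.28)<.06)&(Z>.044)&(Z<.052); q=P[n][:,:2]
A=np.c_[2*q,np.ones(len(q))]; print('cup fit',np.linalg.lstsq(A,(q**2).sum(1),rcond=None)[0][:2], 'dir',np.degrees(np.arctan2(*(c-np.linalg.lstsq(A,(q**2).sum(1),rcond=None)[0][:2])[::-1])))
E
```

```text
791 [0.4382 0.2987 0.2365] ((438.6488342285156, 298.54779052734375), (19.63372230529785, 19.206987380981445), 20.885526657104492)
tool x,y mm 65.57556847718476 22.051929704784786 [0.44074941 0.22939556 0.32649382]
cup fit [0.38924052 0.27869375] dir 21.89203632395601
```

>>> send_rows --plan '[[[0.66, 0.22, 0], [0, 0, -0.005]], [[0.66, 0.22, 0], [0, 0, 0]], [[0.66, 0.22, 0], [0, 0, 0]], [[0.66, 0.22, 0.5], [0, 0, 0]], [[0, 0, 1], [0, 0, 0]], [[0, 0, 1], [0, 0, 0]], [[0, 0, 1], [0, 0, 0]], [[0, 0, 1], [0, 0, 0]], [[0, 0, 0.56], [0, 0, 0]], [[0, 0, 0], [0, 0, 0]]]'

```text
time: 6.55
tool_pos: [0.4376, 0.2991, 0.199]
tool_rot: [-3.139, 0.0, 1.933]
contact_force: [-0.6, 0.3, 0.7]
opening: 0.0918
grip_force: 0.0
```

>>> send_rows --plan '[[[0, 0, 0], [0, 0, 0]], [[0, 0, 0], [0, 0, 0]], [[0, 0, 0], [0, 0, 0]], [[0, 0, 0], [0, 0, 0]], [[0, 0, 0], [0, 0, 0]], [[0, 0, 0], [0, 0, 0]], [[0, 0, 0], [0, 0, 0]], [[0, 0, 0], [0, 0, 0]], [[0, 0, 0], [0, 0, 0]], [[0, 0, 0], [0, 0, 0]]]' --gripper -0.7 --force 30

```text
time: 7.8
tool_pos: [0.4381, 0.2989, 0.2]
tool_rot: [-3.141, 0.0, 1.933]
contact_force: [-0.7, 0.4, -0.9]
opening: 0.0202
grip_force: 29.9
```

>>> send_rows --plan '[[[0, 0, -0.3], [0, 0, 0]], [[0, 0, -0.6], [0, 0, 0]], [[0, 0, -0.9], [0, 0, 0]], [[0, 0, -1], [0, 0, 0]], [[0, 0, -0.9], [0, 0, 0]], [[0, 0, -0.7], [0, 0, 0.04]], [[0, 0, -0.4], [0, 0, 0.07]], [[0, 0, 0], [0, 0, 0.07]], [[0, 0, 0], [0, 0, 0.053]], [[0, 0, 0], [0, 0, 0.03]]]'

```text
time: 9.05
tool_pos: [0.4383, 0.299, 0.3215]
tool_rot: [3.14, -0.001, 1.518]
contact_force: [-0.3, -0.2, -2.3]
opening: 0.0197
grip_force: 29.9
```

>>> send_rows --plan '[[[-0.4, 0, 0], [0, 0, 0]], [[-0.7, 0.1, 0], [0, 0, 0]], [[-0.8, 0.3, 0], [0, 0, 0]], [[-0.8, 0.4, 0], [0, 0, 0]], [[-0.8, 0.5, 0], [0, 0, 0]], [[-0.8, 0.5, 0], [0, 0, 0]], [[-0.8, 0.5, 0], [0, 0, 0]], [[-0.7, 0.4, 0], [0, 0, 0]], [[-0.4, 0.2, 0], [0, 0, 0]], [[0, 0.1, 0], [0, 0, 0]]]'

```text
time: 10.3
tool_pos: [0.5053, 0.1397, 0.3203]
tool_rot: [-3.142, -0.0, 1.519]
contact_force: [-0.0, -0.2, -2.1]
opening: 0.0198
grip_force: 29.9
```

```bash
python3 - <<'E'
from h import *
print(robot.observe()['tool_pos'])
for n in('top','scene','wrist'):
    im,d,K,R,t=grab(n); cv2.imwrite(f'pics/p_{n}.png',im); P=pts(d,K,R,t); m=masks(im)['red']&(d>0)
    X,Y,Z=P[...,0],P[...,1],P[...,2]
    s=m&(abs(X-.625)<.03)&(abs(Y-.13)<.07)&(abs(Z-.229)<.012); q=P[s]
    if len(q)>10: print(n,'sleeve',len(q),q.mean(0).round(4),q.min(0).round(3),q.max(0).round(3))
    g=m&(abs(X-.5)<.05)&(abs(Y-.14)<.05)&(Z>.29); q=P[g]
    if len(q)>5: print(n,'grip',len(q),q.mean(0).round(4),q.min(0).round(3),q.max(0).round(3))
E
python3 -c "
import cv2
cv2.imwrite('pics/p_sc.png',cv2.resize(cv2.imread('pics/p_scene.png')[100:300,230:470],None,fx=3,fy=3))"
```

```text
[0.50531164 0.1396708  0.32026744]
scene sleeve 169 [0.6279 0.1302 0.229 ] [0.621 0.091 0.223] [0.633 0.169 0.234]
scene grip 46 [0.5076 0.1315 0.3331] [0.499 0.129 0.313] [0.52  0.144 0.355]
wrist sleeve 1618 [0.6224 0.1327 0.2305] [0.616 0.088 0.225] [0.631 0.171 0.234]
wrist grip 2581 [0.5054 0.1493 0.3449] [0.473 0.138 0.297] [0.516 0.178 0.4  ]
```

View pics/p_sc.png

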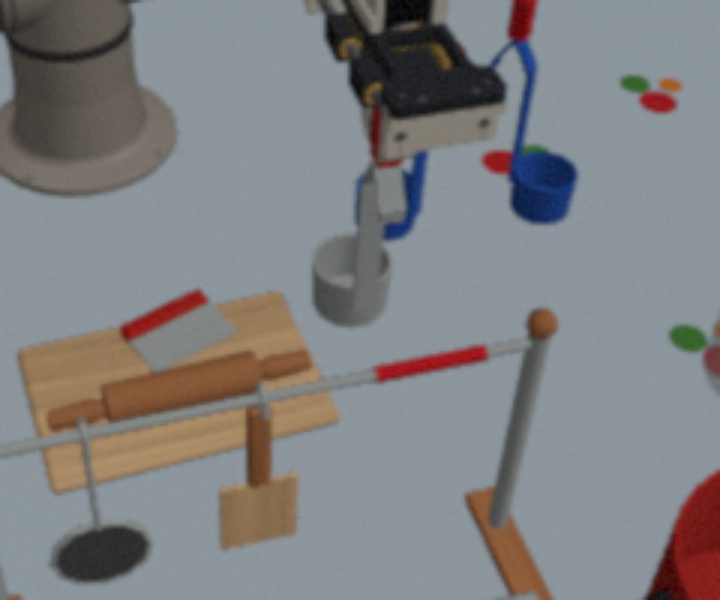

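View pics/p_wrist.png

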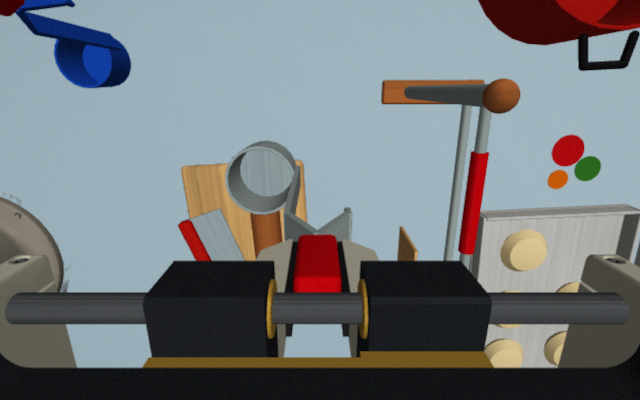

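>>> send_rows --plan '[[[0, 0.3, 0], [0, 0, 0]], [[0, 0.6, 0], [0, 0, 0]], [[0, 0.8, 0], [0, 0, 0]], [[0, 0.9, 0], [0, 0, 0]], [[0, 0.8, 0], [0, 0, 0]], [[0, 0.6, 0], [0, 0, 0]], [[0, 0.4, 0], [0, 0, 0]], [[0, 0.25, 0], [0, 0, 0]], [[-0.06, 0.15, 0], [0, 0, 0]], [[0, 0, 0], [0, 0, 0]]]'

```text
time: 11.7
tool_pos: [0.6249, 0.1326, 0.3202]
tool_rot: [-3.142, 0.0, 1.52]
contact_force: [-0.9, 0.9, -1.7]
opening: 0.0202
grip_force: 29.9
```

```bash
python3 - <<'E'
from h import *
print(robot.observe()['tool_pos'])
im,d,K,R,t=grab('wrist'); cv2.imwrite('pics/w2.png',im)
im,d,K,R,t=grab('scene'); cv2.imwrite('pics/s2.png',cv2.resize(im[140:300,270:430],None,fx=3.5,fy=3.5))
E
```

```text
[0.62491693 0.13261594 0.32022582]
```

View pics/w2.png

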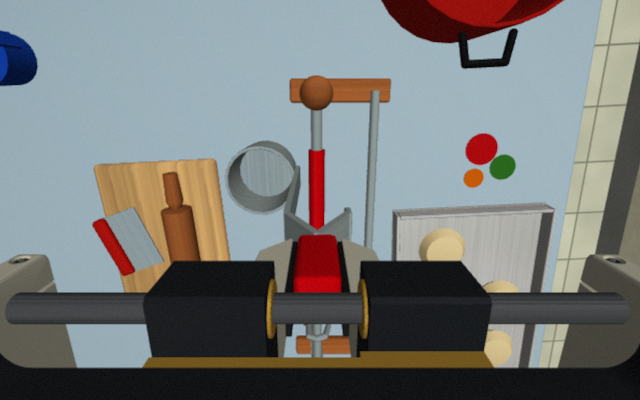

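View pics/s2.png

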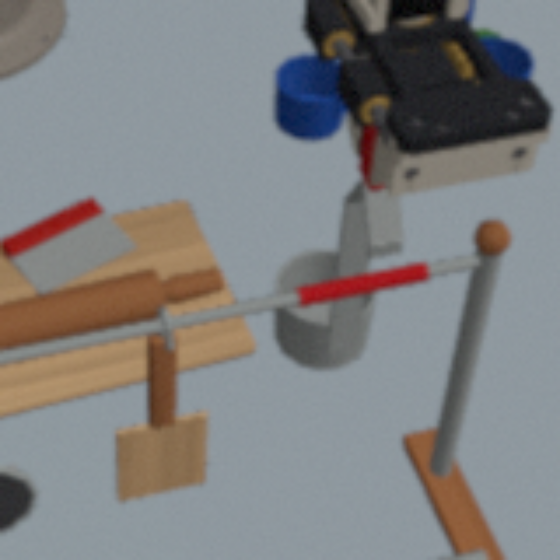

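The wrist view shows the sleeve (px x≈317) centred between the handle and lip of the hook (x≈290 and 350). Lowering now.

>>> send_rows --plan '[[[0, 0, 0.2], [0, 0, 0]], [[0, 0, 0.4], [0, 0, 0]], [[0, 0, 0.4], [0, 0, 0]], [[0, 0, 0.4], [0, 0, 0]], [[0, 0, 0.4], [0, 0, 0]], [[0, 0, 0.3], [0, 0, 0]], [[0, 0, 0.2], [0, 0, 0]], [[0, 0, 0.1], [0, 0, 0]], [[0, 0, 0.1], [0, 0, 0]], [[0, 0, 0], [0, 0, 0]]]'

```text
time: 13.05
tool_pos: [0.6249, 0.1327, 0.2577]
tool_rot: [3.142, 0.0, 1.52]
contact_force: [-0.2, 0.6, -1.0]
opening: 0.0199
grip_force: 29.9
```

>>> send_rows --plan '[[[0, 0, 0.04], [0, 0, 0]], [[0, 0, 0], [0, 0, 0]], [[0, 0, 0.04], [0, 0, 0]], [[0, 0, 0], [0, 0, 0]], [[0, 0, 0.04], [0, 0, 0]], [[0, 0, 0], [0, 0, 0]], [[0, 0, 0], [0, 0, 0]], [[0, 0, 0], [0, 0, 0]], [[0, 0, 0], [0, 0, 0]], [[0, 0, 0], [0, 0, 0]]]'

```text
time: 14.3
tool_pos: [0.625, 0.1327, 0.2547]
tool_rot: [3.142, 0.0, 1.52]
contact_force: [0.1, 0.7, -1.1]
opening: 0.0199
grip_force: 29.9
```

>>> send_rows --plan '[[[0, 0, 0.04], [0, 0, 0]], [[0, 0, 0], [0, 0, 0]], [[0, 0, 0.04], [0, 0, 0]], [[0, 0, 0], [0, 0, 0]], [[0, 0, 0], [0, 0, 0]], [[0, 0, 0], [0, 0, 0]], [[0, 0, 0], [0, 0, 0]], [[0, 0, 0], [0, 0, 0]], [[0, 0, 0], [0, 0, 0]], [[0, 0, 0], [0, 0, 0]]]'

```text
time: 15.55
tool_pos: [0.625, 0.1327, 0.2527]
tool_rot: [3.142, 0.0, 1.52]
contact_force: [-0.1, 0.6, -1.5]
opening: 0.02
grip_force: 29.9
```

>>> send_rows --plan '[[[0, 0, 0.04], [0, 0, 0]], [[0, 0, 0], [0, 0, 0]], [[0, 0, 0.04], [0, 0, 0]], [[0, 0, 0], [0, 0, 0]], [[0, 0, 0], [0, 0, 0]], [[0, 0, 0], [0, 0, 0]], [[0, 0, 0], [0, 0, 0]], [[0, 0, 0], [0, 0, 0]], [[0, 0, 0], [0, 0, 0]], [[0, 0, 0], [0, 0, 0]]]'

```text
time: 16.8
tool_pos: [0.6248, 0.1327, 0.2507]
tool_rot: [-3.141, 0.0, 1.52]
contact_force: [-2.8, 0.6, 0.1]
opening: 0.0201
grip_force: 29.9
```

>>> send_rows --plan '[[[0, -0.04, 0], [0, 0, 0]], [[0, 0, 0], [0, 0, 0]], [[0, 0, 0.04], [0, 0, 0]], [[0, 0, 0], [0, 0, 0]], [[0, 0, 0], [0, 0, 0]], [[0, 0, 0], [0, 0, 0]], [[0, 0, 0], [0, 0, 0]], [[0, 0, 0], [0, 0, 0]], [[0, 0, 0], [0, 0, 0]], [[0, 0, 0], [0, 0, 0]]]'

```text
time: 18.05
tool_pos: [0.6243, 0.1327, 0.25]
tool_rot: [3.14, 0.0, 1.519]
contact_force: [2.4, -0.2, 3.7]
opening: 0.0196
grip_force: 29.9
```

Hook is seated and still held. Now I lean it about the bar with the gripper so that release causes almost no swing.

>>> send_rows --plan '[[[0, 0, -0.02], [0, 0, 0]], [[0, -0.035, 0], [-0.022, 0, 0]], [[0, -0.035, 0], [-0.022, 0, 0]], [[0, -0.035, 0], [-0.022, 0, 0]], [[0, -0.035, 0], [-0.022, 0, 0]], [[0, 0, 0], [0, 0, 0]], [[0, 0, 0], [0, 0, 0]], [[0, 0, 0], [0, 0, 0]], [[0, 0, 0], [0, 0, 0]], [[0, 0, 0], [0, 0, 0]]]'

```text
time: 19.3
tool_pos: [0.6207, 0.133, 0.25]
tool_rot: [3.003, -0.0, 1.52]
contact_force: [4.4, 0.7, 1.4]
opening: 0.0201
grip_force: 29.9
```

>>> send_rows --plan '[[[0, -0.035, 0], [-0.022, 0, 0]], [[0, -0.035, 0], [-0.022, 0, 0]], [[0, -0.035, 0], [-0.022, 0, 0]], [[0, -0.035, 0], [-0.022, 0, 0]], [[0, 0, 0], [0, 0, 0]], [[0, 0, 0], [0, 0, 0]], [[0, 0, 0], [0, 0, 0]], [[0, 0, 0], [0, 0, 0]], [[0, 0, 0], [0, 0, 0]], [[0, 0, 0], [0, 0, 0]]]'

```text
time: 20.55
tool_pos: [0.6171, 0.133, 0.2495]
tool_rot: [2.865, 0.0, 1.519]
contact_force: [3.7, -0.6, 2.0]
opening: 0.0197
grip_force: 29.9
```

>>> send_rows --plan '[[[0, 0, 0], [0, 0, 0]], [[0, 0, 0], [0, 0, 0]], [[0, 0, 0], [0, 0, 0]], [[0, 0, 0], [0, 0, 0]], [[0, 0, 0], [0, 0, 0]], [[0, 0, 0], [0, 0, 0]], [[0, 0, 0], [0, 0, 0]], [[0, 0, 0], [0, 0, 0]], [[0, 0, 0], [0, 0, 0]], [[0, 0, 0], [0, 0, 0]]]' --gripper -0.5 --force 5

```text
time: 21.8
tool_pos: [0.617, 0.1331, 0.2494]
tool_rot: [2.865, 0.0, 1.52]
contact_force: [-0.7, -0.3, 0.1]
opening: 0.0228
grip_force: 0.1
```

>>> send_rows --plan '[[[0, 0, 0], [0, 0, 0]], [[0, 0, 0], [0, 0, 0]], [[0, 0, 0], [0, 0, 0]], [[0, 0, 0], [0, 0, 0]], [[0, 0, 0], [0, 0, 0]], [[0, 0, 0], [0, 0, 0]], [[0, 0, 0], [0, 0, 0]], [[0, 0, 0], [0, 0, 0]], [[0, 0, 0], [0, 0, 0]], [[0, 0, 0], [0, 0, 0]]]' --gripper -0.3

```text
time: 23.05
tool_pos: [0.617, 0.1331, 0.2493]
tool_rot: [2.865, 0.0, 1.52]
contact_force: [-0.1, 0.7, 0.3]
opening: 0.0321
grip_force: 0.0
```

```bash
python3 - <<'E'
from h import *
im,d,K,R,t=grab('wrist'); cv2.imwrite('pics/w3.png',im)
s=robot.observe(); print(s['contact_force'],s['grip_force'],s['opening'])
im,*_=grab('scene'); cv2.imwrite('pics/s3.png',cv2.resize(im[140:300,270:430],None,fx=3.5,fy=3.5))
E
```

```text
[ 0.48360903 -0.51732425 -0.24994536] 0.0 0.03201233531298723
```

View pics/w3.png

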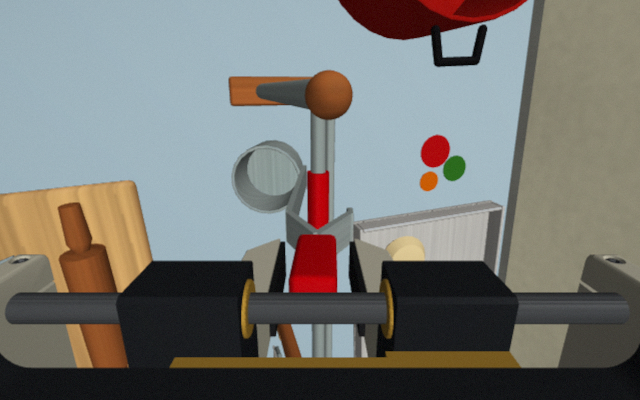

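The wrist view shows the dipper hanging on the sleeve with the grip (px 315,265) free between the pads. I open wider and withdraw along the tool axis.

>>> send_rows --plan '[[[0, 0, 0], [0, 0, 0]], [[0, 0, 0], [0, 0, 0]], [[0, 0, 0], [0, 0, 0]], [[0, 0, 0], [0, 0, 0]], [[0, 0, -0.1], [0, 0, 0]], [[0, 0, -0.4], [0, 0, 0]], [[0, 0, -0.8], [0, 0, 0]], [[0, 0, -1], [0, 0, 0]], [[0, 0, -1], [0, 0, 0]], [[0, 0, -1], [0, 0, 0]]]' --gripper 0.4

```text
time: 24.4
tool_pos: [0.5873, 0.1346, 0.3545]
tool_rot: [2.864, -0.0, 1.52]
contact_force: [0.7, -0.6, 0.6]
opening: 0.0637
grip_force: 0.0
```

>>> send_rows --plan '[[[0, 0, -0.6], [0, 0, 0]], [[0, 0, 0], [0, 0, 0]], [[0, 0, 0], [0, 0, 0]], [[0, 0, 0], [0, 0, 0]], [[0, 0, 0], [0, 0, 0]], [[0, 0, 0], [0, 0, 0]], [[0, 0, 0], [0, 0, 0]], [[0, 0, 0], [0, 0, 0]], [[0, 0, 0], [0, 0, 0]], [[0, 0, 0], [0, 0, 0]]]'

```text
time: 25.65
tool_pos: [0.5836, 0.1348, 0.3672]
tool_rot: [2.865, 0.0, 1.52]
contact_force: [0.8, -0.2, 0.4]
opening: 0.0647
grip_force: 0.0
```

```bash
python3 - <<'E'
from h import *
c=[]
for k in range(6):
    im,d,K,R,t=grab('scene'); P=pts(d,K,R,t)
    g=masks(im)['red']&(d>0)&(abs(P[...,0]-.615)<.05)&(abs(P[...,1]-.13)<.06)&(P[...,2]>.24); q=P[g]
    print(len(q),q.mean(0).round(4) if len(q) else '')
cv2.imwrite('pics/s4.png',cv2.resize(im[140:300,270:430],None,fx=3.5,fy=3.5)); print(robot.observe()['time'],robot.observe()['tool_pos'])
E
```

```text
214 [0.6189 0.1304 0.2693]
215 [0.619  0.1305 0.2704]
216 [0.6189 0.1305 0.2702]
214 [0.619  0.1304 0.2692]
216 [0.6189 0.1305 0.2703]
216 [0.6189 0.1306 0.2703]
25.95 [0.58363869 0.13483238 0.36719106]
```

View pics/s4.png

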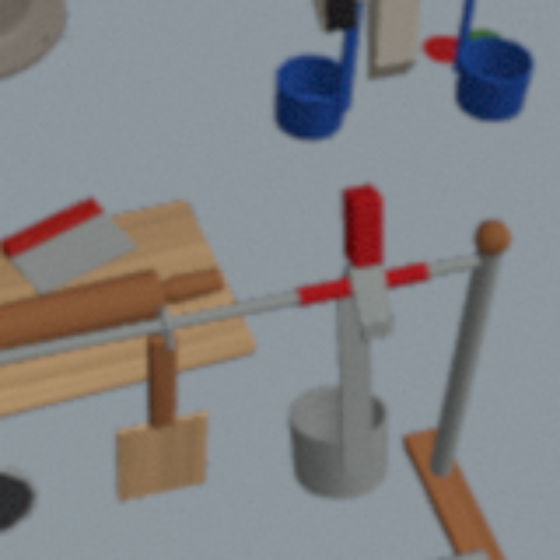

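The picture shows the dipper hanging still at mid-sleeve (hook at px ≈ 365,290), with the gripper clear above it.

```bash
python3 -c "
from cell import robot
print(robot.hand_in())"
```

```text
the job is handed in; nothing more can be done
None
```

The steel dipper with the red grip hangs still by its hook at the middle of the red sleeve, released and clear of the gripper, and I never approached the green-gripped dipper; the job is handed in at about 26 s of the 54 s allowed, but no verdict was returned.

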